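# Chill each vessel in its cooling block

## Task

Put the four capped vessels on the bench to chill: stand each one, cap up, in the cooling block whose well has its shape and size, right down on the floor of the well, and let go. Keep the vessels upright and lower them in, do not drop them; do not shift the glass dish or the glass counting chamber that lie among them.

Things in the scene. Friction and masses are not known exactly. Their poses are not given: they have to be found in the camera images.
- bottle_round: Round off-white bottle with ribbed blue screw cap and paper label. Body 56 mm in diameter, straight-sided up to 78 mm; cap 48 mm across, from 84 to 100 mm high. About 0.18 kg. Loose, starts upright. Origin: centre of the underside; z up through the cap. The foot is slightly bevelled.
- bottle_square: Square off-white bottle with a round ribbed blue cap. Body 46 x 46 mm (sides along its x and y), straight-sided up to 80 mm; cap 38 mm across, top at 100 mm. About 0.15 kg. Loose, starts upright. Origin: centre of the underside; z up through the cap. The foot is slightly bevelled.
- bottle_oblong: Flat oblong off-white bottle with a small round ribbed blue cap. Body 62 mm along its x by 32 mm along its y, straight-sided up to 80 mm; cap 28 mm across, top at 100 mm. About 0.13 kg. Loose, starts upright. Origin: centre of the underside; z up through the cap. The foot is slightly bevelled.
- tube: Slim flat-bottomed off-white sample tube with ribbed blue cap. Body 34 mm in diameter, straight up to 82 mm; cap 39 mm across, from 86 to 99 mm high. About 0.08 kg. Not the thinner white-capped tubes in the rack. Loose, starts upright. Origin: centre of the underside; z up through the cap. The foot is slightly bevelled.
- block_round: Cooling block, fixed: light blue, 48 mm tall, in a white jacket, 102 x 102 mm over all; one central well, round, 66 mm in diameter, 40 mm deep (flat floor 8 mm above the bench). Origin: centre of the underside, on the bench and on the well's axis; z up. Takes the round bottle.
- block_square: Cooling block, fixed: light blue, 48 mm tall, in a white jacket, 92 x 92 mm over all; one central well, square, 56 x 56 mm, its sides along the block's x and y, 40 mm deep (flat floor 8 mm above the bench). Origin: centre of the underside, on the bench and on the well's axis; z up. Takes the square bottle (any quarter turn).
- block_oblong: Cooling block, fixed: light blue, 48 mm tall, in a white jacket, 108 mm along its x by 78 mm along its y over all; one central well, a rectangle 72 mm along the block's x by 42 mm along its y, 40 mm deep (flat floor 8 mm above the bench). Origin: centre of the underside, on the bench and on the well's axis; z up. Takes the oblong bottle, long side along the block's x (either way round).
- block_tube: Cooling block, fixed: light blue, 48 mm tall, in a white jacket, 80 x 80 mm over all; one central well, round, 44 mm in diameter, 40 mm deep (flat floor 8 mm above the bench). Origin: centre of the underside, on the bench and on the well's axis; z up. Takes the tube.
- dish: Closed round glass dish with a pale rim, 62 mm in diameter and 14 mm tall, lying loose on the bench: leave where it is. Origin: centre of the underside.
- chamber: Glass counting chamber, a thick slide 75 mm along its x by 32 mm along its y and 6 mm tall, lying loose on the bench: leave where it is. Origin: centre of the underside.
Mind the look-alikes: they are no part of the job. Leave any orange look-alike of the block_tube alone. Leave any pink look-alike of the bottle_square alone.

How it is judged:
By the outcome, as a careful person would: the job done as asked, in the order asked, and still so for the second after the job is handed in, with the robot touching nothing.
It also fails if it takes over 112 s, if anything falls off the work surface, if the arm or the gripper's body presses on something with over 40 N, if the wrist force passes 120 N, or if a joint passes its speed limit or range.

## Robot

A 6-joint arm with a two-finger parallel gripper is mounted at the origin on the work surface. World frame = base frame: x ahead of the robot, y to its left, z up, the work surface at z = 0. Lengths are in m, angles in rad, forces in N, time in s.
With the tool pointing down it reaches from about 0.35 to 0.925 m from the base axis. Payload 6.4 kg.
Tool frame: the origin (TCP) lies on the centre line of the jaws, within the pads' length; the fingertips stand 14 mm ahead of it and the grasp point (between the pads) lies 5 mm behind it; z points along the fingers, y is the line along which they close (so a half turn about z gives the same grasp; the last joint's range is limited). The gripper opens to 85 mm and grips with 20 to 120 N. Pads are 22 mm wide; open, the fingers measure 114 mm over their backs; the gripper's body (76 mm by 85 mm) begins 54 mm behind the grasp point. The pads swing forward as they close: fully open they stand 13 mm farther back than shut.
Start: joints at [-1.322, 0.245, 1.558, -0, 1.339, -0.174], TCP at [0.267, -0.593, 0.245] pointing down, gripper open.
Joint ranges: [-3.13, 3.13], [-1.02, 2.26], [0.13, 2.54], [-0.95, 4.09], [0.21, 2.88], [-2.74, 2.74]. Speed limits (rad/s): [2.57, 2.57, 3.14, 3.14, 3.14, 3.14].

## Interface

Orientations are given as a unit quaternion [x, y, z, w].
In Python, from cell import readout, capture, get_calibration, job gives the robot as it stands.
- The arm moves only by the tool move_arm, never from a script. Its argument "commands" is a list of rows, each an object with "slide": the shift along the tool's x, y, z each as a share of 0.4 m, from -1 to 1, a list of three; "rot": the turn, a rotation vector about the tool's x, y, z each as a share of 30 degrees, from -1 to 1, a list of three; "claw": the opening, from 0 (shut) to 1 (fully open). A call has 1 to 12 rows; each row is the pose to reach, as a shift and turn from the pose commanded when the call began, along the tool's axes at that moment; what a row does not reach only later rows make up. A row lasts 1/8 s, in which the tool goes at most 62.5 mm and 10.7 degrees, less where a joint would pass 70% of its speed; a pose out of reach is approached as far as the arm can. A call with a number of a shift or a turn outside -1 to 1 is refused whole. A call with a gripper value outside its range is refused whole. The fingers move at their own pace and stop on an object; the grip force is fixed at half the most. Time passes only in rows, so rows that repeat a pose let the fingers close. It gives the time, the measured TCP pose, the force, the opening and the grip force at its end, in the units of the state.
- readout.read_state(): the state, without advancing time (a new reading comes with each control period).
- capture(name): name is "scene" or "top" or "wrist"; returns (picture, depth): 480x640x3 uint8, red, green, blue; 480x640 float32, m along the optical axis (not along the pixel's ray), 0 where there is no reading.
- get_calibration(name): a dict with "mtx" (3x3 intrinsics, pixels), "distortion" ([k1, k2, p1, p2, k3] as OpenCV has them; the pictures are not rectified), "cam_to_world" (4x4, takes a point from camera to world coordinates). Camera axes: x right, y up, looking along -z (the intrinsics and any distortion apply to the point x, -y, -z); pixel columns grow to the right and rows downward; lengths in m; the calibration is good to about 2 mm. A picture is of the moment at which its call begins: read the wrist's pose just before it. get_calibration takes no time and is no camera call; for the wrist camera it gives the pose at the moment of the call.
- job.sign_off(): hands the job in; it is judged then, once.
The state is a dict: "clock": time; "qpos": joint angles; "qd": joint speeds; "joint_torque": joint torques, N m; "eef_pos": TCP position; "tcp_rot": TCP orientation; "contact_force": force on the tool from outside, world axes, zero at the start; "torque": the same for the moment, N m; "finger_gap": finger opening in m; "grip_force": force on a finger pad.
Only numpy, scipy, OpenCV 4.12 (cv2) and the standard library are available. Lean on these libraries where they do the work, as an engineer would, in place of code of your own. Each camera call takes 0.05 s, during which the arm holds its last target. There are 200 camera calls.

## Working session

There is one attempt and no reset: what is moved stays moved. The work goes in short steps, Python scripts to look and compute and a tool call to move; the robot and the scene stay as the last step left them, time stands still between calls to the robot, and variables do not carry over. Pictures are saved under pics/ and viewed, at most 14 in all, crops included, and the job is handed in when it is done.

Besides the shell and the picture viewer there is one more tool, called after "Emit:" by a JSON object that holds its "name" and its "arguments", one argument or row to a line. move_arm: Moves the arm, as the interface text tells. Shift numbers are shares of 0.4 m and turn numbers shares of 30 degrees, none past 1 either way. Its arguments: {"type":"object","properties":{"commands":{"type":"array","items":{"type":"object","properties":{"slide":{"type":"array","items":{"type":"number","minimum":-1,"maximum":1}},"rot":{"type":"array","items":{"type":"number","minimum":-1,"maximum":1}},"claw":{"type":"number"}}}}},"required":["commands"]}

```bash
mkdir -p pics; cat > h.py <<'E'
import numpy as np, cv2
from cell import readout, capture, get_calibration, job
E
python3 - <<'E'
from h import *
s=readout.read_state(); print(s)
for n in ("top","scene"):
    p,d=capture(n); c=get_calibration(n)
    np.savez(f"{n}.npz",p=p,d=d,**{k:np.array(v) for k,v in c.items()})
    cv2.imwrite(f"pics/{n}.png",p[:,:,::-1]); print(n,c,d.min(),d.max())
E
```

```text
{'clock': 0.0, 'qpos': array([-1.32209904e+00,  2.45827988e-01,  1.55901155e+00,  1.16765246e-06,
        1.33869127e+00, -1.74102665e-01]), 'qd': array([-0.00017934, -0.00031532,  0.0006909 ,  0.0023504 , -0.00028175,
        0.00011523]), 'joint_torque': array([ 1.31123950e-03, -4.29506707e+01, -3.26127183e+01, -1.42622284e-04,
        5.30123376e-03,  5.28498674e-06]), 'eef_pos': array([ 0.26657718, -0.59224206,  0.24417271]), 'tcp_rot': array([ 9.77737687e-01,  2.09828685e-01, -3.55679838e-05, -9.68425332e-04]), 'contact_force': array([-0.36611003, -0.21397583, -0.03610865]), 'torque': array([-0.01704902,  0.03119639, -0.02169068]), 'grip_force': 0.0, 'finger_gap': 0.08553638851339694}
top {'mtx': array([[549.64423985,   0.        , 319.05200267],
       [  0.        , 549.64423985, 235.04788181],
       [  0.        ,   0.        ,   1.        ]]), 'distortion': array([-0.06912236,  0.        ,  0.        ,  0.        ,  0.        ]), 'cam_to_world': array([[ 3.18399001e-03,  9.97192175e-01, -7.48172954e-02,
         3.64486018e-01],
       [-9.99994801e-01,  3.13696147e-03, -7.46084502e-04,
         4.43915262e-02],
       [-5.09290655e-04,  7.48192820e-02,  9.97196979e-01,
         1.57027160e+00],
       [ 0.00000000e+00,  0.00000000e+00,  0.00000000e+00,
         1.00000000e+00]])} 0.0 2.4294572
scene {'mtx': array([[592.18209061,   0.        , 317.15260665],
       [  0.        , 592.18209061, 249.54161005],
       [  0.        ,   0.        ,   1.        ]]), 'distortion': array([-0.07054251,  0.        ,  0.        ,  0.        ,  0.        ]), 'cam_to_world': array([[-0.56241945, -0.62007557,  0.54698322,  1.236471  ],
       [ 0.8267301 , -0.4103465 ,  0.38488063,  0.56140747],
       [-0.01420243,  0.66867184,  0.74342199,  1.02801523],
       [ 0.        ,  0.        ,  0.        ,  1.        ]])} 0.0 3.9445705
```

View pics/top.png

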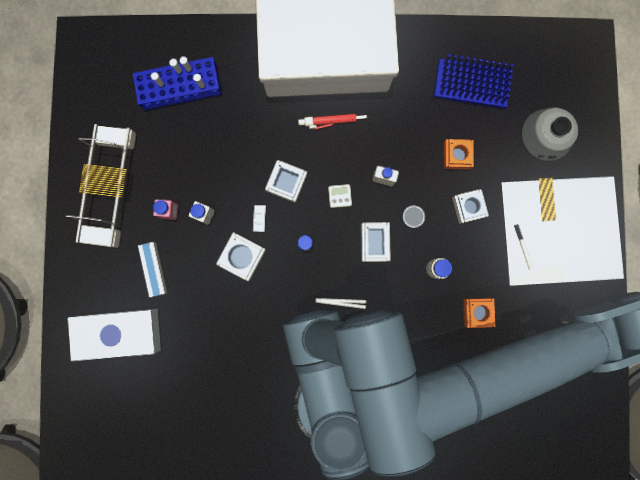

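View pics/scene.png

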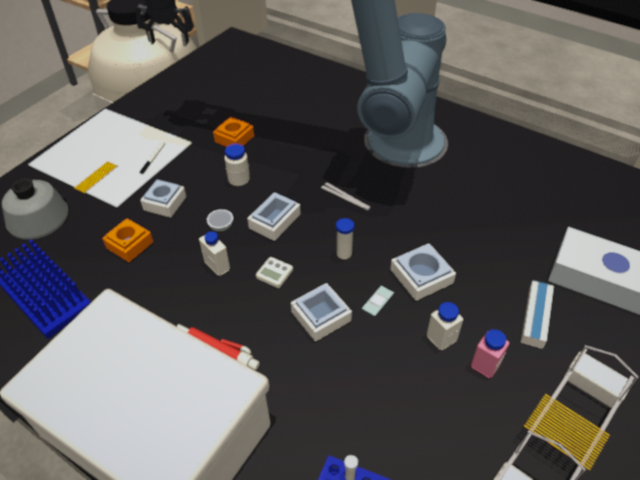

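The top view shows these parts (pixel positions in brackets):
- **Blocks:** square (286,180), round (240,256), oblong (376,241), tube (471,206).
- **Vessels:** square (200,212), tube (305,242), oblong (386,175), round (440,268).
- **Leave alone:** pink look-alike (165,209), orange blocks (459,153) and (480,312), dish (413,216), chamber (259,218).

The scene view agrees with this.

```bash
cat >> h.py <<'E'
def rays(c,uv):
    n=cv2.undistortPoints(np.float64(uv).reshape(-1,1,2),np.array(c["mtx"]),np.array(c["distortion"])).reshape(-1,2)
    T=np.array(c["cam_to_world"]); d=np.c_[n[:,0],-n[:,1],-np.ones(len(n))]
    return T[:3,3],d@T[:3,:3].T
def onplane(c,uv,z):
    o,d=rays(c,uv); return (o+d*((z-o[2])/d[:,2])[:,None])[:,:2]
def cloud(c,dep):
    h,w=dep.shape; v,u=np.mgrid[:h,:w]; o,d=rays(c,np.c_[u.ravel(),v.ravel()])
    P=(o+d*dep.reshape(-1,1)).reshape(h,w,3); P[dep<=0]=np.nan; return P
def tri(c1,p1,c2,p2):
    o1,d1=rays(c1,[p1]);o2,d2=rays(c2,[p2]);d1,d2=d1[0],d2[0]
    t=np.linalg.lstsq(np.c_[d1,-d2],o2-o1,rcond=None)[0]
    a,b=o1+t[0]*d1,o2+t[1]*d2; return (a+b)/2,np.linalg.norm(a-b)
def caps(p,amin=40):
    hsv=cv2.cvtColor(p,cv2.COLOR_RGB2HSV); m=cv2.inRange(hsv,(108,120,90),(128,255,255))
    n,_,st,ce=cv2.connectedComponentsWithStats(m); return [(ce[i],st[i,4]) for i in range(1,n) if st[i,4]>amin],m
E
python3 - <<'E'
from h import *
t=np.load("top.npz"); s=np.load("scene.npz"); t,s=dict(t),dict(s)
A,_=caps(t['p']); B,_=caps(s['p'])
for a,na in A:
    if na>450: continue
    for b,nb in B:
        X,e=tri(t,a,s,b)
        if e<.012 and .07<X[2]<.12: print("cap",a.round(),na,b.round(),nb,X.round(4),round(e,4))
for nm,c in(("top",t),("scene",s)):
    P=cloud(c,c['d']); z=P[:,:,2]
    m=((z>.042)&(z<.056)).astype(np.uint8)
    k,l,st,ce=cv2.connectedComponentsWithStats(m)
    for i in range(1,k):
        if st[i,4]<100 or st[i,4]>5000: continue
        Q=P[l==i]; r=cv2.minAreaRect(Q[:,:2].astype(np.float32))
        print(nm,ce[i].round(),st[i,4],"c",np.round(r[0],4),"sz",np.round(r[1],4),"ang",round(r[2],1),"z",np.median(Q[:,2]).round(4))
    m=((z>.06)&(z<.13)).astype(np.uint8)
    k,l,st,ce=cv2.connectedComponentsWithStats(m)
    for i in range(1,k):
        if st[i,4]<40 or st[i,4]>2000: continue
        Q=P[l==i]; r=cv2.minAreaRect(Q[:,:2].astype(np.float32))
        print(nm,"tall",ce[i].round(),st[i,4],"c",np.round(r[0],4),"sz",np.round(r[1],4),"z",np.percentile(Q[:,2],[50,95]).round(4))
E
```

```text
cap [454.  68.] 43 [ 42. 296.] 2843 [ 0.9536 -0.3373  0.0705] 0.0034
cap [387. 172.] 83 [211. 237.] 143 [ 0.6469 -0.1378  0.0928] 0.0041
cap [160. 207.] 152 [495. 338.] 335 [0.5504 0.4808 0.0929] 0.0026
cap [197. 210.] 149 [448. 311.] 312 [0.5409 0.3784 0.0929] 0.0027
cap [305. 242.] 182 [345. 225.] 234 [0.4554 0.0853 0.0921] 0.0035
cap [443. 268.] 246 [234. 151.] 234 [ 0.3867 -0.2872  0.0907] 0.0034
top [207.  67.] 153 c [0.9535 0.3722] sz [0.0674 0.0564] ang 7.3 z 0.0531
top [170.  84.] 742 c [0.9197 0.4586] sz [0.0972 0.2359] ang 10.7 z 0.0534
top [324.  89.] 118 c [0.8949 0.0341] sz [0.006  0.1741] ang 3.0 z 0.0484
top [540. 140.] 214 c [ 0.7613 -0.5982] sz [0.1421 0.0865] ang 37.0 z 0.0489
top [114. 141.] 540 c [0.7086 0.6445] sz [0.1126 0.1614] ang 82.9 z 0.0472
top [460. 152.] 344 c [ 0.7152 -0.3509] sz [0.0746 0.0783] ang 85.0 z 0.0471
top [ 91. 160.] 128 c [0.6907 0.6928] sz [0.0283 0.1192] ang 80.9 z 0.0522
top [286. 180.] 364 c [0.6345 0.1394] sz [0.088  0.0883] ang 71.4 z 0.0472
top [471. 205.] 356 c [ 0.5627 -0.3807] sz [0.0761 0.0772] ang 15.1 z 0.0472
top [ 95. 235.] 5
[... 3685 characters left out ...]
0.3928] sz [0.168  0.0094] z [0.0766 0.0832]
scene tall [446. 318.] 687 c [0.5443 0.3811] sz [0.0467 0.0484] z [0.0821 0.1011]
scene tall [493. 345.] 725 c [0.554  0.4816] sz [0.0474 0.0485] z [0.0871 0.102 ]
scene tall [577. 359.] 48 c [0.5126 0.6264] sz [0.0033 0.0054] z [0.0972 0.1269]
scene tall [626. 390.] 49 c [0.524  0.7218] sz [0.0041 0.005 ] z [0.0953 0.1259]
scene tall [238. 441.] 1306 c [0.9761 0.209 ] sz [0.174  0.0053] z [0.0965 0.1215]
scene tall [ 67. 450.] 267 c [ 1.1486 -0.0268] sz [0.0022 0.209 ] z [0.0781 0.0931]
scene tall [521. 444.] 45 c [0.7203 0.6013] sz [0.0031 0.0055] z [0.0981 0.1244]
scene tall [350. 466.] 250 c [0.9082 0.3858] sz [0.0207 0.0202] z [0.1146 0.1188]
```

Both views agree to within about 4 mm, and the measured heights (48 mm blocks, 100 mm caps) match the text. Next I'll add a move planner and work out where the wrist camera sits on the tool.

```bash
cat >> h.py <<'E'
from scipy.spatial.transform import Rotation as R
def plan(*targets):
    """targets: (x,y,z,psi_deg); prints slide/rot shares from present pose (psi: heading of tool x)"""
    s=readout.read_state(); r=R.from_quat(s["tcp_rot"]); p=s["eef_pos"]; X=r.as_matrix()
    print("t",round(s["clock"],2),"at",p.round(4),"psi",np.degrees(np.arctan2(X[1,0],X[0,0])).round(2),"gap",round(s["finger_gap"],4),"q",s["qpos"].round(2))
    for x,y,z,psi in targets:
        a=np.radians(psi); G=np.array([[np.cos(a),np.sin(a),0],[np.sin(a),-np.cos(a),0],[0,0,-1]])
        print(" slide",(X.T@(np.array([x,y,z])-p)/.4).round(4),"rot",((r.inv()*R.from_matrix(G)).as_rotvec(degrees=True)/30).round(4))
E
python3 - <<'E'
from h import *
s=readout.read_state(); T=np.eye(4);T[:3,:3]=R.from_quat(s["tcp_rot"]).as_matrix();T[:3,3]=s["eef_pos"]
c=get_calibration("wrist"); print(c["mtx"]); print((np.linalg.inv(T)@c["cam_to_world"]).round(3))
plan((.33,-.28,.30,0),(.389,-.283,.30,20))
E
```

```text
[[342.14457624   0.         321.88359294]
 [  0.         342.14457624 236.27740475]
 [  0.           0.           1.        ]]
[[ 0.001  0.96   0.28   0.072]
 [ 1.    -0.    -0.001 -0.001]
 [-0.001  0.28  -0.96  -0.129]
 [ 0.     0.     0.     1.   ]]
t 0.1 at [ 0.2666 -0.5923  0.2443] psi 24.23 gap 0.0854 q [-1.32  0.25  1.56 -0.    1.34 -0.17]
 slide [ 0.4649 -0.6471 -0.138 ] rot [-3.400e-03  2.000e-04  8.076e-01]
 slide [ 0.5963 -0.5798 -0.1381] rot [-0.0034 -0.0004  0.1409]
```

Emit:
{"name": "move_arm", "arguments": {
  "commands": [
    {"slide": [0.1, -0.13, -0.12], "rot": [0, 0, 0.3], "claw": 1},
    {"slide": [0.25, -0.26, -0.12], "rot": [0, 0, 0.6], "claw": 1},
    {"slide": [0.38, -0.38, -0.12], "rot": [0, 0, 0.808], "claw": 1},
    {"slide": [0.5, -0.5, -0.12], "rot": [0, 0, 0.808], "claw": 1},
    {"slide": [0.6, -0.55, -0.12], "rot": [0, 0, 0.808], "claw": 1},
    {"slide": [0.62, -0.58, -0.12], "rot": [0, 0, 0.808], "claw": 1},
    {"slide": [0.62, -0.58, -0.12], "rot": [0, 0, 0.808], "claw": 1},
    {"slide": [0.62, -0.58, -0.12], "rot": [0, 0, 0.808], "claw": 1}
  ]
}}

```text
clock: 1.1
eef_pos: [0.3975, -0.2798, 0.2931]
tcp_rot: [1.0, -0.0, -0.0, 0.0]
contact_force: [0.8, 0.1, -0.2]
finger_gap: 0.0854
grip_force: 0.0
```

```bash
cat >> h.py <<'E'
def snap(tag):
    c=get_calibration("wrist"); p,d=capture("wrist")
    np.savez(f"{tag}.npz",p=p,d=d,**{k:np.array(v) for k,v in c.items()}); cv2.imwrite(f"pics/{tag}.png",p[:,:,::-1]); return c,p,d
E
python3 - <<'E'
from h import *
snap("w1"); plan((.45,.1,.3,0))
E
```

```text
t 1.15 at [ 0.3973 -0.2801  0.2931] psi -0.07 gap 0.0853 q [-0.85 -0.19  1.91 -0.    1.42  0.72]
 slide [ 0.1305 -0.9505 -0.0173] rot [-0.0002  0.0008 -0.0023]
```

View pics/w1.png

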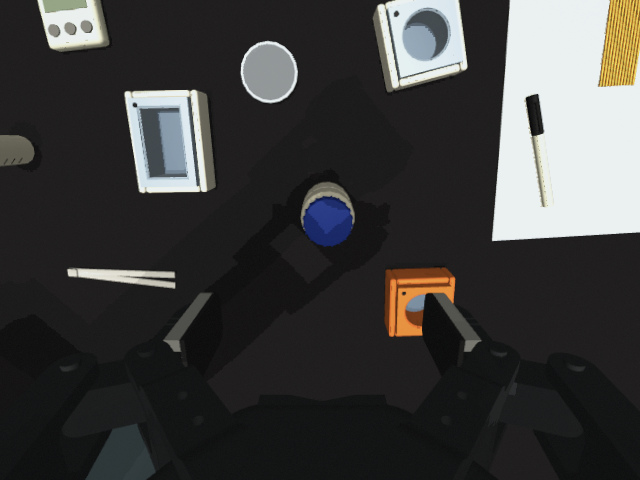

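```bash
cat >> h.py <<'E'
def meas(tag,names=None):
    c=dict(np.load(tag+".npz")); P=cloud(c,c["d"]); z=np.nan_to_num(P[:,:,2],nan=-1)
    n,l,st,ce=cv2.connectedComponentsWithStats(((z>.044)&(z<.054)).astype(np.uint8))
    for i in range(1,n):
        if st[i,4]<600: continue
        m=(l==i).astype(np.uint8); cs,h=cv2.findContours(m,cv2.RETR_CCOMP,cv2.CHAIN_APPROX_NONE)
        zt=np.median(z[l==i])
        for k,q in enumerate(cs):
            if len(q)<60: continue
            w=onplane(c,q.reshape(-1,2),zt).astype(np.float32); r=cv2.minAreaRect(w); (a,rad)=cv2.minEnclosingCircle(w)
            mm=cv2.moments(w); 
            print(tag,ce[i].round(),"outer" if h[0][k][3]<0 else " well","rect",np.round(r[0],4),np.round(r[1],4),round(r[2],1),"circ",np.round(a,4),round(rad,4),"mom",round(mm["m10"]/mm["m00"],4),round(mm["m01"]/mm["m00"],4),"z",zt.round(4))
    n,l,st,ce=cv2.connectedComponentsWithStats(((z>.06)&(z<.11)).astype(np.uint8))
    for i in range(1,n):
        if st[i,4]<200: continue
        Q=P[l==i]; hi=np.percentile(Q[:,2],90); tt=Q[Q[:,2]>hi-.006][:,:2].astype(np.float32); lo=Q[Q[:,2]<hi-.012][:,:2].astype(np.float32)
        a,rad=cv2.minEnclosingCircle(tt); r=cv2.minAreaRect(Q[:,:2].astype(np.float32))
        print(tag,"tall",ce[i].round(),st[i,4],"top circ",np.round(a,4),round(rad,4),"mean",tt.mean(0).round(4),"all rect",np.round(r[0],4),np.round(r[1],4),round(r[2],1),"ztop",hi.round(4))
E
python3 - <<'E'
from h import *
meas("w1")
E
```

```text
w1 [425.  36.] outer rect [ 0.5658 -0.3803] [0.0649 0.0657] 14.0 circ [ 0.5655 -0.3801] 0.045 mom 0.5646 -0.3799 z 0.0483
w1 [425.  36.]  well rect [ 0.5653 -0.3798] [0.0441 0.0433] 5.3 circ [ 0.5655 -0.3796] 0.0228 mom 0.5654 -0.3799 z 0.0483
w1 [162. 140.] outer rect [ 0.4632 -0.1105] [0.0928 0.0641] 1.2 circ [ 0.463  -0.1103] 0.055 mom 0.4631 -0.1104 z 0.0481
w1 [162. 140.]  well rect [ 0.4632 -0.1111] [0.0726 0.0434] 1.1 circ [ 0.463 -0.111] 0.041 mom 0.4631 -0.1112 z 0.0481
w1 [413. 306.] outer rect [ 0.2665 -0.4018] [0.0654 0.0653] 1.6 circ [ 0.2667 -0.4013] 0.045 mom 0.271 -0.389 z 0.0482
w1 tall [327. 217.] 2420 top circ [ 0.3889 -0.2838] 0.025 mean [ 0.3898 -0.2839] all rect [ 0.3907 -0.2834] [0.0522 0.0537] 39.7 ztop 0.1011
w1 tall [122. 463.] 1960 top circ [ 0.0588 -0.0146] 0.0305 mean [ 0.064  -0.0116] all rect [ 0.0609 -0.0209] [0.077  0.0179] 69.6 ztop 0.1023
```

Emit:
{"name": "move_arm", "arguments": {
  "commands": [
    {"slide": [0.02, -0.15, 0], "rot": [0, 0, 0], "claw": 1},
    {"slide": [0.04, -0.3, 0], "rot": [0, 0, 0], "claw": 1},
    {"slide": [0.06, -0.45, 0], "rot": [0, 0, 0], "claw": 1},
    {"slide": [0.08, -0.6, 0], "rot": [0, 0, 0], "claw": 1},
    {"slide": [0.1, -0.75, 0], "rot": [0, 0, 0], "claw": 1},
    {"slide": [0.12, -0.88, 0], "rot": [0, 0, 0], "claw": 1},
    {"slide": [0.13, -0.95, 0], "rot": [0, 0, 0], "claw": 1},
    {"slide": [0.13, -0.95, 0], "rot": [0, 0, 0], "claw": 1},
    {"slide": [0.13, -0.95, 0], "rot": [0, 0, 0], "claw": 1}
  ]
}}

```text
clock: 2.28
eef_pos: [0.45, 0.0993, 0.2931]
tcp_rot: [1.0, -0.001, -0.0, 0.0]
contact_force: [-0.3, 0.3, 0.1]
finger_gap: 0.0856
grip_force: 0.0
```

```bash
python3 - <<'E'
from h import *
snap("w2"); meas("w2"); plan((.45,.25,.3,0))
E
```

```text
w2 [275.  36.] outer rect [0.6305 0.145 ] [0.0772 0.0671] 69.0 circ [0.6309 0.1446] 0.0507 mom 0.6165 0.1464 z 0.0483
w2 [512. 190.] outer rect [ 0.4634 -0.1084] [0.0922 0.0649] 0.2 circ [ 0.4634 -0.1082] 0.0562 mom 0.4634 -0.1088 z 0.0482
w2 [512. 190.]  well rect [ 0.4635 -0.1079] [0.0733 0.0447] 0.3 circ [ 0.464  -0.1082] 0.0413 mom 0.4637 -0.1077 z 0.0482
w2 [174. 228.] outer rect [0.4205 0.2675] [0.0869 0.0886] 62.4 circ [0.42   0.2677] 0.061 mom 0.4204 0.2676 z 0.0482
w2 [174. 228.]  well rect [0.4205 0.2674] [0.0666 0.0653] 41.4 circ [0.4205 0.2676] 0.034 mom 0.4209 0.2672 z 0.0482
w2 tall [582.   9.] 1370 top circ [ 0.6408 -0.1342] 0.0314 mean [ 0.6343 -0.1403] all rect [ 0.6354 -0.1331] [0.0637 0.0161] 85.8 ztop 0.0816
w2 tall [ 36. 117.] 3381 top circ [0.5414 0.3786] 0.0206 mean [0.5416 0.3756] all rect [0.5417 0.3775] [0.047  0.0462] 67.9 ztop 0.1008
w2 tall [335. 206.] 1344 top circ [0.4567 0.0871] 0.0204 mean [0.4573 0.0872] all rect [0.4573 0.087 ] [0.0392 0.04  ] 0.5 ztop 0.1003
w2 tall [  5. 391.] 495 top circ [0.2132 0.5174] 0.0434 mean [0.209  0.5102] all rect [0.2109 0.5078] [0.0206 0.0867] 76.3 ztop 0.0657
t 2.33 at [0.45   0.0992 0.2932] psi -0.14 gap 0.0856 q [-0.03 -0.26  1.97 -0.    1.43  1.54]
 slide [-0.0009 -0.377  -0.0171] rot [ 0.0005  0.0006 -0.0047]
```

View pics/w2.png

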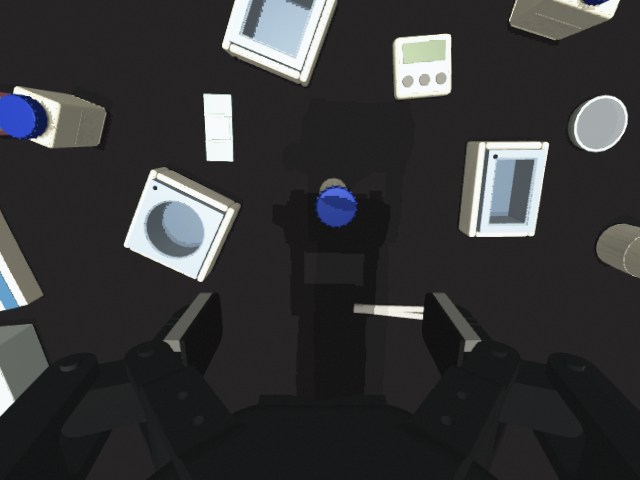

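The wrist view shows the tube cap at (336,206), the round block at (183,225), the oblong block at (505,190), the square block at (280,30) and the square bottle at (40,118). The heights match the text. I'll grasp the tube now.

Emit:
{"name": "move_arm", "arguments": {
  "commands": [
    {"slide": [0.018, 0.03, 0.1], "rot": [0, 0, 0], "claw": 1},
    {"slide": [0.018, 0.03, 0.2], "rot": [0, 0, 0], "claw": 1},
    {"slide": [0.018, 0.03, 0.3], "rot": [0, 0, 0], "claw": 1},
    {"slide": [0.018, 0.03, 0.4], "rot": [0, 0, 0], "claw": 1},
    {"slide": [0.018, 0.03, 0.5], "rot": [0, 0, 0], "claw": 1},
    {"slide": [0.018, 0.03, 0.55], "rot": [0, 0, 0], "claw": 1},
    {"slide": [0.018, 0.03, 0.583], "rot": [0, 0, 0], "claw": 1},
    {"slide": [0.018, 0.03, 0.583], "rot": [0, 0, 0], "claw": 1},
    {"slide": [0.018, 0.03, 0.583], "rot": [0, 0, 0], "claw": 0.5},
    {"slide": [0.018, 0.03, 0.583], "rot": [0, 0, 0], "claw": 0.2},
    {"slide": [0.018, 0.03, 0.583], "rot": [0, 0, 0], "claw": 0},
    {"slide": [0.018, 0.03, 0.583], "rot": [0, 0, 0], "claw": 0}
  ]
}}

```text
clock: 3.82
eef_pos: [0.4576, 0.0883, 0.0609]
tcp_rot: [1.0, 0.0, 0.001, 0.0]
contact_force: [0.1, -1.7, 4.8]
finger_gap: 0.0343
grip_force: 51.9
```

```bash
python3 -c "
from h import *
plan((.4573,.087,.2,0),(.5655,-.38,.2,0))"
```

```text
t 3.83 at [0.4576 0.0883 0.0609] psi 0.01 gap 0.0343 q [-0.05  0.08  2.13 -0.    0.93  1.52]
 slide [-0.0004  0.0035 -0.3478] rot [ 0.0016 -0.0026  0.0004]
 slide [ 0.2699  1.1711 -0.3464] rot [ 0.0016 -0.0026  0.0004]
```

Emit:
{"name": "move_arm", "arguments": {
  "commands": [
    {"slide": [0, 0, -0.03], "rot": [0, 0, 0], "claw": 0},
    {"slide": [0, 0, -0.12], "rot": [0, 0, 0], "claw": 0},
    {"slide": [0, 0, -0.24], "rot": [0, 0, 0], "claw": 0},
    {"slide": [0, 0, -0.35], "rot": [0, 0, 0], "claw": 0},
    {"slide": [0.02, 0.12, -0.35], "rot": [0, 0, 0], "claw": 0},
    {"slide": [0.05, 0.25, -0.35], "rot": [0, 0, 0], "claw": 0},
    {"slide": [0.09, 0.38, -0.35], "rot": [0, 0, 0], "claw": 0},
    {"slide": [0.12, 0.51, -0.35], "rot": [0, 0, 0], "claw": 0},
    {"slide": [0.15, 0.64, -0.35], "rot": [0, 0, 0], "claw": 0},
    {"slide": [0.18, 0.77, -0.35], "rot": [0, 0, 0], "claw": 0},
    {"slide": [0.21, 0.9, -0.35], "rot": [0, 0, 0], "claw": 0},
    {"slide": [0.23, 1, -0.35], "rot": [0, 0, 0], "claw": 0}
  ]
}}

```text
clock: 5.32
eef_pos: [0.549, -0.3133, 0.2003]
tcp_rot: [1.0, -0.001, 0.0, -0.0]
contact_force: [-0.2, 0.2, -1.0]
finger_gap: 0.0343
grip_force: 54.9
```

Emit:
{"name": "move_arm", "arguments": {
  "commands": [
    {"slide": [0.02, 0.09, 0], "rot": [0, 0, 0], "claw": 0},
    {"slide": [0.04, 0.17, 0], "rot": [0, 0, 0], "claw": 0},
    {"slide": [0.04, 0.17, 0], "rot": [0, 0, 0], "claw": 0},
    {"slide": [0.04, 0.17, 0], "rot": [0, 0, 0], "claw": 0}
  ]
}}

```text
clock: 5.82
eef_pos: [0.5647, -0.3785, 0.1999]
tcp_rot: [1.0, 0.0, -0.0, -0.001]
contact_force: [0.1, -0.4, -1.4]
finger_gap: 0.0342
grip_force: 54.7
```

```bash
python3 - <<'E'
from h import *
snap("w3"); meas("w3"); plan((.5655,-.38,.15,0))
E
```

```text
w3 [284.  42.] outer rect [ 0.7076 -0.3496] [0.064  0.0479] 89.4 circ [ 0.7084 -0.3498] 0.0393 mom 0.7025 -0.3493 z 0.0483
w3 [611.  20.] outer rect [ 0.7207 -0.5904] [0.0588 0.0122] 64.8 circ [ 0.7193 -0.5897] 0.0295 mom 0.7203 -0.5907 z 0.0486
w3 [327. 213.] outer rect [ 0.5662 -0.3803] [0.0647 0.064 ] 14.2 circ [ 0.5662 -0.3805] 0.045 mom 0.5735 -0.3817 z 0.0483
w3 [ 40. 326.] outer rect [ 0.464  -0.1116] [0.0941 0.0664] 0.1 circ [ 0.4641 -0.1118] 0.0572 mom 0.4635 -0.1115 z 0.0479
w3 [ 40. 326.]  well rect [ 0.4641 -0.1126] [0.0719 0.0421] 1.0 circ [ 0.4647 -0.1132] 0.04 mom 0.4648 -0.113 z 0.0479
w3 tall [628.   8.] 408 top circ [ 0.7239 -0.5887] 0.0108 mean [ 0.7246 -0.5889] all rect [ 0.7233 -0.5901] [0.0286 0.0054] 58.1 ztop 0.0696
w3 tall [ 22. 128.] 2133 top circ [ 0.643  -0.1556] 0.0187 mean [ 0.643 -0.159] all rect [ 0.6442 -0.1507] [0.0354 0.0326] 75.5 ztop 0.0808
w3 tall [200. 425.] 582 top circ [ 0.3976 -0.2734] 0.0199 mean [ 0.4009 -0.2731] all rect [ 0.3991 -0.2719] [0.0149 0.0386] 44.4 ztop 0.1008
t 5.88 at [ 0.5647 -0.3783  0.2   ] psi 0.02 gap 0.0341 q [-0.76  0.35  1.51  0.    1.28  0.81]
 slide [0.0021 0.0044 0.1249] rot [-0.002   0.001   0.0008]
```

View pics/w3.png

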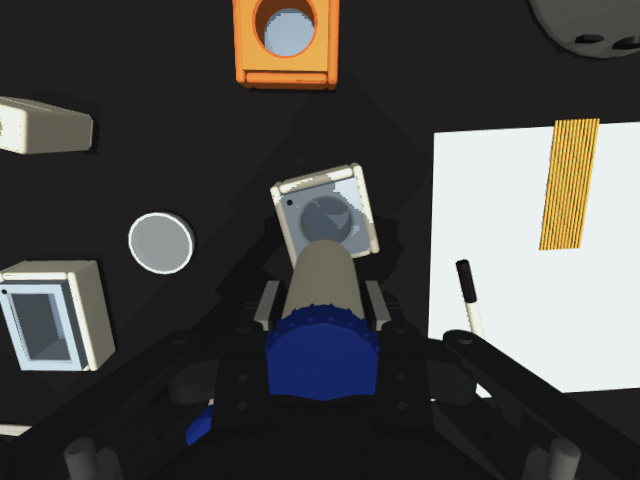

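The tube hangs over the light-blue tube block, whose well is at (327,217) and matches the earlier position to within 1 mm. I'll lower it in.

Emit:
{"name": "move_arm", "arguments": {
  "commands": [
    {"slide": [0.003, 0.004, 0.06], "rot": [0, 0, 0], "claw": 0},
    {"slide": [0.003, 0.004, 0.12], "rot": [0, 0, 0], "claw": 0},
    {"slide": [0.003, 0.004, 0.17], "rot": [0, 0, 0], "claw": 0},
    {"slide": [0.003, 0.004, 0.2], "rot": [0, 0, 0], "claw": 0},
    {"slide": [0.003, 0.004, 0.22], "rot": [0, 0, 0], "claw": 0},
    {"slide": [0.003, 0.004, 0.24], "rot": [0, 0, 0], "claw": 0},
    {"slide": [0.003, 0.004, 0.26], "rot": [0, 0, 0], "claw": 0},
    {"slide": [0.003, 0.004, 0.28], "rot": [0, 0, 0], "claw": 0},
    {"slide": [0.003, 0.004, 0.3], "rot": [0, 0, 0], "claw": 0},
    {"slide": [0.003, 0.004, 0.315], "rot": [0, 0, 0], "claw": 0},
    {"slide": [0.003, 0.004, 0.325], "rot": [0, 0, 0], "claw": 0},
    {"slide": [0.003, 0.004, 0.325], "rot": [0, 0, 0], "claw": 0}
  ]
}}

```text
clock: 7.38
eef_pos: [0.5659, -0.381, 0.0697]
tcp_rot: [1.0, -0.0, -0.0, -0.0]
contact_force: [0.9, 0.2, -0.8]
finger_gap: 0.0344
grip_force: 54.2
```

Emit:
{"name": "move_arm", "arguments": {
  "commands": [
    {"slide": [0, 0, 0.0025], "rot": [0, 0, 0], "claw": 0},
    {"slide": [0, 0, 0.004], "rot": [0, 0, 0], "claw": 0},
    {"slide": [0, 0, 0.004], "rot": [0, 0, 0], "claw": 0}
  ]
}}

```text
clock: 7.75
eef_pos: [0.5663, -0.3813, 0.069]
tcp_rot: [1.0, -0.0, 0.0, 0.0]
contact_force: [-1.1, -1.3, 0.7]
finger_gap: 0.0339
grip_force: 53.9
```

Emit:
{"name": "move_arm", "arguments": {
  "commands": [
    {"slide": [0, 0, 0.002], "rot": [0, 0, 0], "claw": 0},
    {"slide": [0, 0, 0.002], "rot": [0, 0, 0], "claw": 0},
    {"slide": [0, 0, 0.002], "rot": [0, 0, 0], "claw": 0}
  ]
}}

```text
clock: 8.12
eef_pos: [0.5664, -0.3814, 0.0689]
tcp_rot: [1.0, -0.0, 0.0, 0.0]
contact_force: [-1.5, 0.3, 5.3]
finger_gap: 0.034
grip_force: 53.4
```

Emit:
{"name": "move_arm", "arguments": {
  "commands": [
    {"slide": [0, 0, 0], "rot": [0, 0, 0], "claw": 0.5},
    {"slide": [0, 0, 0], "rot": [0, 0, 0], "claw": 0.8},
    {"slide": [0, 0, 0], "rot": [0, 0, 0], "claw": 1},
    {"slide": [0, 0, 0], "rot": [0, 0, 0], "claw": 1},
    {"slide": [0, 0, -0.08], "rot": [0, 0, 0], "claw": 1},
    {"slide": [0, 0, -0.2], "rot": [0, 0, 0], "claw": 1},
    {"slide": [0, 0, -0.34], "rot": [0, 0, 0], "claw": 1},
    {"slide": [0, -0.1, -0.48], "rot": [0, 0, 0], "claw": 1},
    {"slide": [0, -0.25, -0.48], "rot": [0, 0, 0], "claw": 1},
    {"slide": [0, -0.38, -0.48], "rot": [0, 0, 0], "claw": 1},
    {"slide": [0, -0.48, -0.48], "rot": [0, 0, 0], "claw": 1},
    {"slide": [0, -0.48, -0.48], "rot": [0, 0, 0], "claw": 1}
  ]
}}

```text
clock: 9.62
eef_pos: [0.5661, -0.1866, 0.2599]
tcp_rot: [1.0, 0.002, 0.0, -0.0]
contact_force: [-0.6, -0.3, 0.1]
finger_gap: 0.0854
grip_force: 0.0
```

```bash
python3 - <<'E'
from h import *
snap("w4"); meas("w4"); plan((.64,-.136,.26,0))
E
```

```text
w4 [504.  46.] outer rect [ 0.7167 -0.349 ] [0.0669 0.0652] 89.0 circ [ 0.7169 -0.349 ] 0.0457 mom 0.7169 -0.3492 z 0.0484
w4 [504.  46.]  well rect [ 0.7164 -0.3487] [0.0437 0.0435] 45.6 circ [ 0.7166 -0.3487] 0.0228 mom 0.7164 -0.3483 z 0.0484
w4 [ 18. 148.] outer rect [0.6259 0.1161] [0.0324 0.0804] 75.9 circ [0.6276 0.1207] 0.0414 mom 0.6262 0.1137 z 0.0479
w4 [505. 206.] outer rect [ 0.5667 -0.3799] [0.0661 0.0656] 14.1 circ [ 0.5667 -0.3796] 0.0451 mom 0.5705 -0.3721 z 0.0483
w4 [252. 299.] outer rect [ 0.4642 -0.1101] [0.0934 0.0619] 0.5 circ [ 0.4636 -0.1104] 0.0553 mom 0.4639 -0.1101 z 0.048
w4 [252. 299.]  well rect [ 0.4637 -0.1105] [0.0718 0.042 ] 0.6 circ [ 0.4644 -0.1103] 0.0403 mom 0.4642 -0.1106 z 0.048
w4 tall [265. 124.] 2745 top circ [ 0.6483 -0.1363] 0.0152 mean [ 0.6483 -0.1368] all rect [ 0.6483 -0.136 ] [0.0618 0.0323] 74.9 ztop 0.1007
w4 tall [539. 221.] 2541 top circ [ 0.5657 -0.3813] 0.021 mean [ 0.5664 -0.3801] all rect [ 0.5657 -0.3813] [0.0408 0.0403] 3.0 ztop 0.108
w4 tall [411. 375.] 2547 top circ [ 0.3901 -0.2842] 0.0252 mean [ 0.394  -0.2802] all rect [ 0.3944 -0.2805] [0.0449 0.055 ] 43.4 ztop 0.1007
t 9.68 at [ 0.5662 -0.1882  0.2599] psi 0.1 gap 0.0854 q [-0.51  0.11  1.68 -0.    1.35  1.06]
 slide [ 0.1848 -0.1302 -0.0003] rot [ 0.001  -0.0005  0.0032]
```

View pics/w4.png

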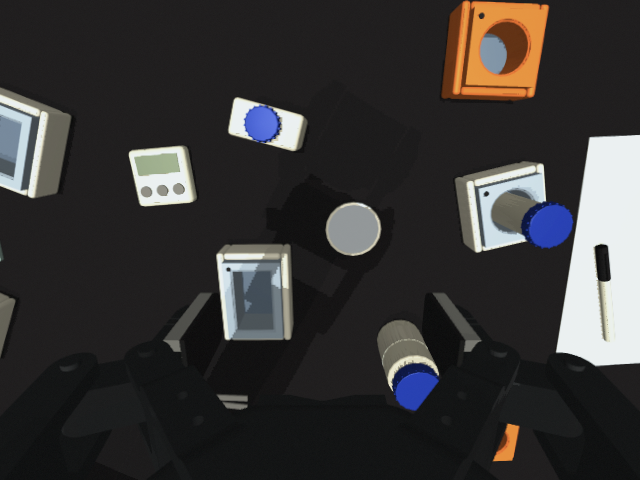

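The tube stands in its block with its top at 0.108 m, which means it is on the well floor (0.099 + 0.008), and it is centred. The oblong bottle is at pixel (265,124), with its long axis at 75° in the world frame.

Emit:
{"name": "move_arm", "arguments": {
  "commands": [
    {"slide": [0.07, -0.05, 0], "rot": [0, 0, -0.33], "claw": 1},
    {"slide": [0.14, -0.1, 0], "rot": [0, 0, -0.66], "claw": 1},
    {"slide": [0.205, -0.13, 0], "rot": [0, 0, -1], "claw": 1},
    {"slide": [0.205, -0.13, 0], "rot": [0, 0, -1], "claw": 1}
  ]
}}

```text
clock: 10.18
eef_pos: [0.6491, -0.1378, 0.2592]
tcp_rot: [0.966, 0.258, -0.0, 0.0]
contact_force: [-1.0, -0.6, -0.2]
finger_gap: 0.0856
grip_force: 0.0
```

Emit:
{"name": "move_arm", "arguments": {
  "commands": [
    {"slide": [0, 0, 0], "rot": [0, 0, -0.33], "claw": 1},
    {"slide": [0, 0, 0], "rot": [0, 0, -0.66], "claw": 1},
    {"slide": [0, 0, 0], "rot": [0, 0, -1], "claw": 1},
    {"slide": [0, 0, 0], "rot": [0, 0, -1], "claw": 1}
  ]
}}

```text
clock: 10.68
eef_pos: [0.6475, -0.1385, 0.2596]
tcp_rot: [0.867, 0.498, -0.0, 0.0]
contact_force: [0.4, -0.3, 0.3]
finger_gap: 0.0855
grip_force: 0.0
```

Emit:
{"name": "move_arm", "arguments": {
  "commands": [
    {"slide": [0, 0, 0], "rot": [0, 0, -0.3], "claw": 1},
    {"slide": [0, 0, 0], "rot": [0, 0, -0.5], "claw": 1},
    {"slide": [0, 0, 0], "rot": [0, 0, -0.5], "claw": 1},
    {"slide": [0, 0, 0], "rot": [0, 0, -0.5], "claw": 1}
  ]
}}

```text
clock: 11.18
eef_pos: [0.6479, -0.1376, 0.2597]
tcp_rot: [0.795, 0.607, -0.0, -0.0]
contact_force: [0.4, 0.4, -0.2]
finger_gap: 0.0853
grip_force: 0.0
```

```bash
python3 - <<'E'
from h import *
snap("w5"); meas("w5"); plan((.6483,-.136,.06,74.9))
E
```

```text
w5 [567.  76.] outer rect [ 0.9013 -0.0804] [0.0095 0.1442] 2.7 circ [ 0.9018 -0.0804] 0.0723 mom 0.901 -0.0785 z 0.0493
w5 [144. 230.] outer rect [ 0.464 -0.11 ] [0.095  0.0627] 0.8 circ [ 0.4646 -0.1092] 0.0557 mom 0.464 -0.11 z 0.0481
w5 [144. 230.]  well rect [ 0.4645 -0.1098] [0.0726 0.0433] 0.8 circ [ 0.4648 -0.1095] 0.0409 mom 0.4649 -0.1096 z 0.0481
w5 [412. 369.] outer rect [ 0.7088 -0.3482] [0.0686 0.0478] 89.1 circ [ 0.7034 -0.3478] 0.0383 mom 0.7008 -0.3502 z 0.0483
w5 tall [600.  78.] 7478 top circ [ 0.903 -0.089] 0.0628 mean [ 0.9014 -0.0861] all rect [ 0.9016 -0.0832] [0.0068 0.1395] 4.2 ztop 0.1056
w5 tall [321. 213.] 2275 top circ [ 0.6479 -0.1358] 0.015 mean [ 0.6479 -0.1353] all rect [ 0.6479 -0.1357] [0.0616 0.0321] 75.5 ztop 0.1008
w5 tall [626. 307.] 695 top circ [ 0.926  -0.3146] 0.0174 mean [ 0.927  -0.3123] all rect [ 0.9409 -0.3176] [0.0327 0.0575] 36.5 ztop 0.0821
w5 tall [613. 320.] 601 top circ [ 0.9194 -0.3308] 0.0386 mean [ 0.9138 -0.3226] all rect [ 0.9211 -0.332 ] [0.0088 0.0817] 36.6 ztop 0.0823
w5 tall [612. 336.] 596 top circ [ 0.9157 -0.3505] 0.0403 mean [ 0.9125 -0.3423] all rect [ 0.9251 -0.3591] [0.009  0.1054] 36.3 ztop 0.0825
w5 tall [611. 350.] 595 top circ [ 0.9136 -0.3691] 0.0416 mean [ 0.9124 -0.3635] all rect [ 0.9228 -0.3773] [0.0086 0.1076] 36.2 ztop 0.0824
w5 tall [610. 365.] 582 top circ [ 0.912  -0.3874] 0.0422 mean [ 0.9116 -0.3837] all rect [ 0.9203 -0.395 ] [0.0089 0.1066] 36.5 ztop 0.0825
w5 tall [616. 384.] 355 top circ [ 0.9121 -0.4044] 0.0429 mean [ 0.9184 -0.4124] all rect [ 0.9179 -0.4123] [0.0082 0.1073] 35.9 ztop 0.0826
t 11.22 at [ 0.648  -0.1374  0.2597] psi 74.82 gap 0.0852 q [-0.38  0.26  1.51 -0.    1.37 -0.11]
 slide [ 3.700e-03 -2.000e-04  4.992e-01] rot [-0.     -0.     -0.0027]
```

Emit:
{"name": "move_arm", "arguments": {
  "commands": [
    {"slide": [0.004, 0, 0.1], "rot": [0, 0, -0.013], "claw": 1},
    {"slide": [0.004, 0, 0.2], "rot": [0, 0, -0.013], "claw": 1},
    {"slide": [0.004, 0, 0.3], "rot": [0, 0, -0.013], "claw": 1},
    {"slide": [0.004, 0, 0.4], "rot": [0, 0, -0.013], "claw": 1},
    {"slide": [0.004, 0, 0.47], "rot": [0, 0, -0.013], "claw": 1},
    {"slide": [0.004, 0, 0.499], "rot": [0, 0, -0.013], "claw": 1},
    {"slide": [0.004, 0, 0.499], "rot": [0, 0, -0.013], "claw": 1},
    {"slide": [0.004, 0, 0.499], "rot": [0, 0, -0.013], "claw": 0.5},
    {"slide": [0.004, 0, 0.499], "rot": [0, 0, -0.013], "claw": 0.2},
    {"slide": [0.004, 0, 0.499], "rot": [0, 0, -0.013], "claw": 0},
    {"slide": [0.004, 0, 0.499], "rot": [0, 0, -0.013], "claw": 0},
    {"slide": [0.004, 0, 0.499], "rot": [0, 0, -0.013], "claw": 0}
  ]
}}

```text
clock: 12.72
eef_pos: [0.649, -0.1357, 0.0611]
tcp_rot: [0.791, 0.611, 0.0, 0.0]
contact_force: [-1.7, 1.1, 7.1]
finger_gap: 0.0312
grip_force: 59.7
```

Emit:
{"name": "move_arm", "arguments": {
  "commands": [
    {"slide": [0, 0, -0.03], "rot": [0, 0, 0], "claw": 0},
    {"slide": [0, 0, -0.12], "rot": [0, 0, 0], "claw": 0},
    {"slide": [0, 0, -0.24], "rot": [0, 0, 0], "claw": 0},
    {"slide": [0, 0, -0.35], "rot": [0, 0, 0.2], "claw": 0},
    {"slide": [0, 0, -0.35], "rot": [0, 0, 0.45], "claw": 0},
    {"slide": [0, 0, -0.35], "rot": [0, 0, 0.7], "claw": 0},
    {"slide": [0, 0, -0.35], "rot": [0, 0, 1], "claw": 0},
    {"slide": [0, 0, -0.35], "rot": [0, 0, 1], "claw": 0}
  ]
}}

```text
clock: 13.72
eef_pos: [0.6483, -0.1355, 0.2]
tcp_rot: [0.922, 0.387, -0.0, -0.0]
contact_force: [-0.5, 0.1, -1.4]
finger_gap: 0.0313
grip_force: 59.7
```

Emit:
{"name": "move_arm", "arguments": {
  "commands": [
    {"slide": [0, 0, 0], "rot": [0, 0, 0.3], "claw": 0},
    {"slide": [0, 0, 0], "rot": [0, 0, 0.6], "claw": 0},
    {"slide": [0, 0, 0], "rot": [0, 0, 0.9], "claw": 0},
    {"slide": [0, 0, 0], "rot": [0, 0, 1], "claw": 0},
    {"slide": [0, 0, 0], "rot": [0, 0, 1], "claw": 0}
  ]
}}

```text
clock: 14.35
eef_pos: [0.6484, -0.1355, 0.2]
tcp_rot: [0.991, 0.135, -0.0, -0.0]
contact_force: [0.2, -0.5, -0.7]
finger_gap: 0.0309
grip_force: 59.7
```

```bash
python3 -c "
from h import *
plan((.464,-.110,.2,0.8))"
```

```text
t 14.35 at [ 0.6484 -0.1355  0.2   ] psi 15.53 gap 0.0309 q [-0.38  0.31  1.56  0.    1.27  0.92]
 slide [-4.271e-01 -1.849e-01  1.000e-04] rot [-3.000e-04  5.000e-04  4.911e-01]
```

Emit:
{"name": "move_arm", "arguments": {
  "commands": [
    {"slide": [-0.1, -0.04, 0], "rot": [0, 0, 0.15], "claw": 0},
    {"slide": [-0.2, -0.09, 0], "rot": [0, 0, 0.3], "claw": 0},
    {"slide": [-0.3, -0.13, 0], "rot": [0, 0, 0.49], "claw": 0},
    {"slide": [-0.38, -0.165, 0], "rot": [0, 0, 0.49], "claw": 0},
    {"slide": [-0.427, -0.185, 0], "rot": [0, 0, 0.49], "claw": 0},
    {"slide": [-0.427, -0.185, 0], "rot": [0, 0, 0.49], "claw": 0},
    {"slide": [-0.427, -0.185, 0], "rot": [0, 0, 0.49], "claw": 0}
  ]
}}

```text
clock: 15.22
eef_pos: [0.4649, -0.1098, 0.2005]
tcp_rot: [1.0, 0.006, 0.001, 0.0]
contact_force: [-0.4, 0.8, -1.3]
finger_gap: 0.0311
grip_force: 59.8
```

```bash
python3 - <<'E'
from h import *
snap("w6"); meas("w6"); plan((.464,-.110,.0691,0.8))
E
```

```text
w6 [22. 36.] outer rect [0.6122 0.1199] [0.0243 0.0505] 69.9 circ [0.6125 0.1193] 0.0273 mom 0.6072 0.1181 z 0.048
w6 [631. 112.] outer rect [ 0.5589 -0.352 ] [0.0646 0.0148] 14.6 circ [ 0.5596 -0.3542] 0.0327 mom 0.5591 -0.3527 z 0.0482
w6 [324. 193.] outer rect [ 0.4777 -0.1093] [0.0632 0.0621] 0.7 circ [ 0.4777 -0.1093] 0.0441 mom 0.4916 -0.1107 z 0.0482
w6 [612. 402.] outer rect [ 0.2693 -0.4007] [0.0644 0.0684] 1.8 circ [ 0.2688 -0.4015] 0.0458 mom 0.2809 -0.4096 z 0.048
w6 tall [532. 325.] 5039 top circ [ 0.3898 -0.2839] 0.0257 mean [ 0.3912 -0.2822] all rect [ 0.3913 -0.2819] [0.0518 0.0524] 8.7 ztop 0.1008
t 15.28 at [ 0.465  -0.1098  0.2005] psi 0.73 gap 0.0314 q [-0.47 -0.12  2.03  0.    1.23  1.09]
 slide [-0.0029  0.0005  0.3284] rot [ 0.0007 -0.0016 -0.0025]
```

View pics/w6.png

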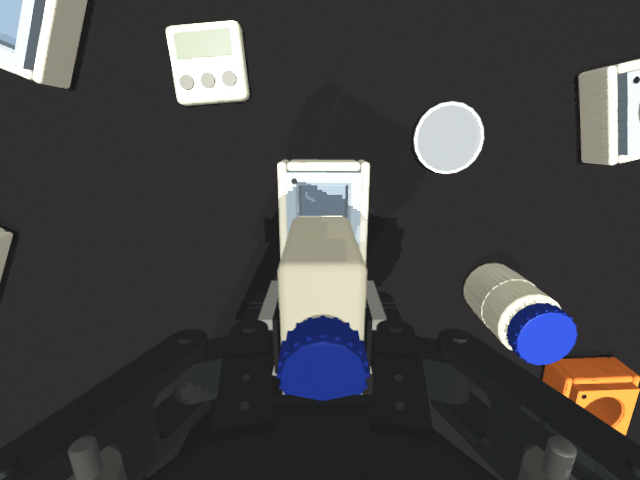

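The oblong bottle hangs in line with its well, at column 322 against 323 for the block. I'll lower it in.

Emit:
{"name": "move_arm", "arguments": {
  "commands": [
    {"slide": [-0.003, 0, 0.06], "rot": [0, 0, 0], "claw": 0},
    {"slide": [-0.003, 0, 0.12], "rot": [0, 0, 0], "claw": 0},
    {"slide": [-0.003, 0, 0.17], "rot": [0, 0, 0], "claw": 0},
    {"slide": [-0.003, 0, 0.2], "rot": [0, 0, 0], "claw": 0},
    {"slide": [-0.003, 0, 0.22], "rot": [0, 0, 0], "claw": 0},
    {"slide": [-0.003, 0, 0.245], "rot": [0, 0, 0], "claw": 0},
    {"slide": [-0.003, 0, 0.27], "rot": [0, 0, 0], "claw": 0},
    {"slide": [-0.003, 0, 0.295], "rot": [0, 0, 0], "claw": 0},
    {"slide": [-0.003, 0, 0.315], "rot": [0, 0, 0], "claw": 0},
    {"slide": [-0.003, 0, 0.325], "rot": [0, 0, 0], "claw": 0},
    {"slide": [-0.003, 0, 0.329], "rot": [0, 0, 0], "claw": 0},
    {"slide": [-0.003, 0, 0.329], "rot": [0, 0, 0], "claw": 0}
  ]
}}

```text
clock: 16.77
eef_pos: [0.4631, -0.1095, 0.0691]
tcp_rot: [1.0, 0.006, -0.0, -0.0]
contact_force: [-2.4, 1.5, 4.1]
finger_gap: 0.0315
grip_force: 60.4
```

Emit:
{"name": "move_arm", "arguments": {
  "commands": [
    {"slide": [0, 0, 0.001], "rot": [0, 0, 0], "claw": 0},
    {"slide": [0, 0, 0.002], "rot": [0, 0, 0], "claw": 0},
    {"slide": [0, 0, 0.002], "rot": [0, 0, 0], "claw": 0}
  ]
}}

```text
clock: 17.15
eef_pos: [0.4632, -0.1095, 0.0691]
tcp_rot: [1.0, 0.006, -0.0, -0.0]
contact_force: [-6.1, 3.3, 13.0]
finger_gap: 0.0312
grip_force: 61.5
```

Emit:
{"name": "move_arm", "arguments": {
  "commands": [
    {"slide": [0, 0, 0], "rot": [0, 0, 0], "claw": 0.5},
    {"slide": [0, 0, 0], "rot": [0, 0, 0], "claw": 0.8},
    {"slide": [0, 0, 0], "rot": [0, 0, 0], "claw": 1},
    {"slide": [0, 0, 0], "rot": [0, 0, 0], "claw": 1},
    {"slide": [0, 0, -0.08], "rot": [0, 0, 0], "claw": 1},
    {"slide": [0, 0, -0.2], "rot": [0, 0, 0], "claw": 1},
    {"slide": [0, 0, -0.34], "rot": [0, 0, 0], "claw": 1},
    {"slide": [-0.05, 0.1, -0.45], "rot": [0, 0, 0], "claw": 1},
    {"slide": [-0.1, 0.22, -0.45], "rot": [0, 0, 0], "claw": 1},
    {"slide": [-0.15, 0.34, -0.45], "rot": [0, 0, 0], "claw": 1},
    {"slide": [-0.184, 0.436, -0.45], "rot": [0, 0, 0], "claw": 1},
    {"slide": [-0.184, 0.436, -0.45], "rot": [0, 0, 0], "claw": 1}
  ]
}}

```text
clock: 18.65
eef_pos: [0.3906, -0.2867, 0.2476]
tcp_rot: [1.0, 0.004, -0.0, 0.0]
contact_force: [-0.5, 0.1, 0.2]
finger_gap: 0.0857
grip_force: 0.0
```

```bash
python3 - <<'E'
from h import *
snap("w7"); meas("w7"); plan((.3895,-.284,.056,0))
E
```

```text
w7 [432.  35.] outer rect [ 0.5578 -0.3817] [0.0492 0.0659] 13.8 circ [ 0.5586 -0.3815] 0.0403 mom 0.5474 -0.3793 z 0.0484
w7 [143. 130.] outer rect [ 0.4633 -0.111 ] [0.0919 0.0646] 0.7 circ [ 0.4633 -0.11  ] 0.0554 mom 0.4644 -0.12 z 0.0481
w7 [409. 326.] outer rect [ 0.266  -0.3857] [0.0664 0.0346] 4.2 circ [ 0.2662 -0.3873] 0.0367 mom 0.2639 -0.3812 z 0.0482
w7 tall [448.  12.] 1375 top circ [ 0.5554 -0.3811] 0.0179 mean [ 0.5509 -0.3807] all rect [ 0.5541 -0.3786] [0.0364 0.0182] 66.8 ztop 0.1078
w7 tall [111. 135.] 4507 top circ [ 0.4618 -0.1083] 0.0155 mean [ 0.4622 -0.1097] all rect [ 0.4626 -0.1085] [0.0619 0.0331] 0.9 ztop 0.1083
w7 tall [320. 221.] 3207 top circ [ 0.3888 -0.284 ] 0.0252 mean [ 0.3899 -0.2839] all rect [ 0.3909 -0.2845] [0.0531 0.0522] 42.5 ztop 0.1011
w7 tall [103. 475.] 307 top circ [ 0.0644 -0.0203] 0.0168 mean [ 0.0672 -0.0168] all rect [ 0.0642 -0.0246] [0.0433 0.0063] 71.0 ztop 0.0714
t 18.7 at [ 0.391  -0.2854  0.2474] psi 0.54 gap 0.0857 q [-0.87 -0.16  1.97  0.    1.33  0.7 ]
 slide [-0.0037 -0.0031  0.4786] rot [-0.0013  0.0004  0.018 ]
```

The oblong bottle is seated, with its top at 0.108 m. Next is the round bottle.

Emit:
{"name": "move_arm", "arguments": {
  "commands": [
    {"slide": [-0.004, -0.003, 0.1], "rot": [0, 0, 0.018], "claw": 1},
    {"slide": [-0.004, -0.003, 0.2], "rot": [0, 0, 0.018], "claw": 1},
    {"slide": [-0.004, -0.003, 0.3], "rot": [0, 0, 0.018], "claw": 1},
    {"slide": [-0.004, -0.003, 0.39], "rot": [0, 0, 0.018], "claw": 1},
    {"slide": [-0.004, -0.003, 0.45], "rot": [0, 0, 0.018], "claw": 1},
    {"slide": [-0.004, -0.003, 0.481], "rot": [0, 0, 0.018], "claw": 1},
    {"slide": [-0.004, -0.003, 0.481], "rot": [0, 0, 0.018], "claw": 1},
    {"slide": [-0.004, -0.003, 0.481], "rot": [0, 0, 0.018], "claw": 0.6},
    {"slide": [-0.004, -0.003, 0.481], "rot": [0, 0, 0.018], "claw": 0.3},
    {"slide": [-0.004, -0.003, 0.481], "rot": [0, 0, 0.018], "claw": 0},
    {"slide": [-0.004, -0.003, 0.481], "rot": [0, 0, 0.018], "claw": 0},
    {"slide": [-0.004, -0.003, 0.481], "rot": [0, 0, 0.018], "claw": 0}
  ]
}}

```text
clock: 20.2
eef_pos: [0.3907, -0.2845, 0.0569]
tcp_rot: [1.0, 0.001, 0.001, 0.001]
contact_force: [-0.6, 0.3, 6.0]
finger_gap: 0.055
grip_force: 62.9
```

Emit:
{"name": "move_arm", "arguments": {
  "commands": [
    {"slide": [0, 0, -0.03], "rot": [0, 0, 0], "claw": 0},
    {"slide": [0, 0, -0.12], "rot": [0, 0, 0], "claw": 0},
    {"slide": [0, 0, -0.24], "rot": [0, 0, 0], "claw": 0},
    {"slide": [0, 0, -0.36], "rot": [0, 0, 0], "claw": 0},
    {"slide": [0, 0, -0.45], "rot": [0, 0, 0], "claw": 0},
    {"slide": [0.01, -0.12, -0.45], "rot": [0, 0, 0], "claw": 0},
    {"slide": [0.03, -0.25, -0.45], "rot": [0, 0, 0], "claw": 0},
    {"slide": [0.04, -0.38, -0.45], "rot": [0, 0, 0], "claw": 0},
    {"slide": [0.05, -0.51, -0.45], "rot": [0, 0, 0], "claw": 0},
    {"slide": [0.06, -0.64, -0.45], "rot": [0, 0, 0], "claw": 0},
    {"slide": [0.07, -0.77, -0.45], "rot": [0, 0, 0], "claw": 0},
    {"slide": [0.077, -0.9, -0.45], "rot": [0, 0, 0], "claw": 0}
  ]
}}

```text
clock: 21.7
eef_pos: [0.4193, 0.0782, 0.2357]
tcp_rot: [1.0, 0.001, 0.0, 0.0]
contact_force: [0.1, 0.0, -1.4]
finger_gap: 0.0551
grip_force: 64.3
```

```bash
python3 -c "
from h import *
plan((.4205,.2674,.22,0))"
```

```text
t 21.7 at [0.4193 0.0782 0.2357] psi 0.13 gap 0.0551 q [-0.08 -0.31  2.11  0.    1.33  1.49]
 slide [ 0.0041 -0.473   0.0391] rot [ 0.0001 -0.0014  0.0042]
```

Emit:
{"name": "move_arm", "arguments": {
  "commands": [
    {"slide": [0.001, -0.11, 0], "rot": [0, 0, 0], "claw": 0},
    {"slide": [0.003, -0.23, 0.02], "rot": [0, 0, 0], "claw": 0},
    {"slide": [0.005, -0.35, 0.05], "rot": [0, 0, 0], "claw": 0},
    {"slide": [0.007, -0.44, 0.08], "rot": [0, 0, 0], "claw": 0},
    {"slide": [0.007, -0.473, 0.089], "rot": [0, 0, 0], "claw": 0},
    {"slide": [0.007, -0.473, 0.089], "rot": [0, 0, 0], "claw": 0},
    {"slide": [0.007, -0.473, 0.089], "rot": [0, 0, 0], "claw": 0}
  ]
}}

```text
clock: 22.58
eef_pos: [0.4225, 0.2648, 0.2002]
tcp_rot: [1.0, 0.001, 0.0, 0.0]
contact_force: [0.2, 0.3, -1.8]
finger_gap: 0.0545
grip_force: 64.5
```

```bash
python3 - <<'E'
from h import *
snap("w8"); meas("w8"); plan((.4217,.2674,.0649,0))
E
```

```text
w8 [68. 63.] outer rect [0.549  0.4583] [0.0125 0.0454] 80.0 circ [0.5495 0.462 ] 0.0229 mom 0.5488 0.4583 z 0.0489
w8 [316. 206.] outer rect [0.4204 0.2688] [0.086  0.0865] 62.4 circ [0.4204 0.2688] 0.0604 mom 0.4373 0.2714 z 0.0483
w8 tall [28. 55.] 4167 top circ [0.5493 0.472 ] 0.0178 mean [0.5476 0.4647] all rect [0.5509 0.4779] [0.0434 0.0466] 85.8 ztop 0.0946
w8 tall [155.  63.] 6114 top circ [0.5416 0.3794] 0.0204 mean [0.5416 0.3778] all rect [0.5414 0.3781] [0.0457 0.0466] 66.9 ztop 0.101
w8 tall [ 25. 403.] 2204 top circ [0.2349 0.5503] 0.0545 mean [0.2488 0.5524] all rect [0.2494 0.5617] [0.0425 0.1087] 38.1 ztop 0.0659
t 22.62 at [0.4226 0.2648 0.2003] psi 0.05 gap 0.0547 q [ 0.33 -0.07  1.98 -0.    1.23  1.9 ]
 slide [-0.0026 -0.0066  0.3385] rot [-0.     -0.0018  0.0017]
```

View pics/w8.png

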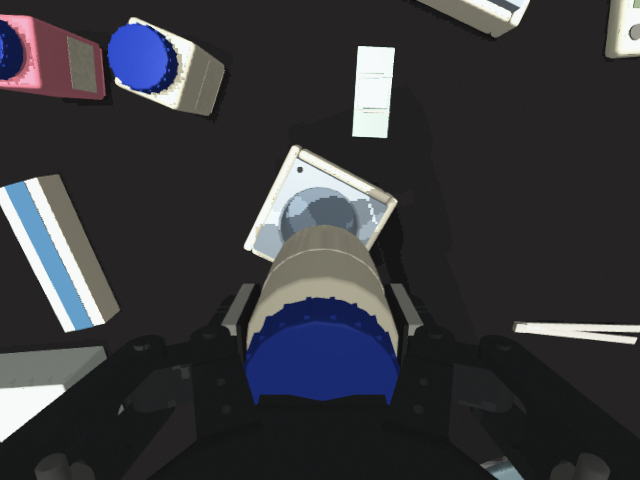

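The round bottle is 3 mm off the axis of its well, at (316,206), so I'll correct that and lower it.

Emit:
{"name": "move_arm", "arguments": {
  "commands": [
    {"slide": [-0.0025, -0.008, 0.06], "rot": [0, 0, 0], "claw": 0},
    {"slide": [-0.0025, -0.008, 0.12], "rot": [0, 0, 0], "claw": 0},
    {"slide": [-0.0025, -0.008, 0.17], "rot": [0, 0, 0], "claw": 0},
    {"slide": [-0.0025, -0.008, 0.2], "rot": [0, 0, 0], "claw": 0},
    {"slide": [-0.0025, -0.008, 0.225], "rot": [0, 0, 0], "claw": 0},
    {"slide": [-0.0025, -0.008, 0.25], "rot": [0, 0, 0], "claw": 0},
    {"slide": [-0.0025, -0.008, 0.275], "rot": [0, 0, 0], "claw": 0},
    {"slide": [-0.0025, -0.008, 0.3], "rot": [0, 0, 0], "claw": 0},
    {"slide": [-0.0025, -0.008, 0.32], "rot": [0, 0, 0], "claw": 0},
    {"slide": [-0.0025, -0.008, 0.333], "rot": [0, 0, 0], "claw": 0},
    {"slide": [-0.0025, -0.008, 0.338], "rot": [0, 0, 0], "claw": 0},
    {"slide": [-0.0025, -0.008, 0.338], "rot": [0, 0, 0], "claw": 0}
  ]
}}

```text
clock: 24.12
eef_pos: [0.4215, 0.269, 0.0649]
tcp_rot: [1.0, 0.001, 0.0, -0.0]
contact_force: [0.3, -0.9, 0.5]
finger_gap: 0.0547
grip_force: 64.8
```

Emit:
{"name": "move_arm", "arguments": {
  "commands": [
    {"slide": [0, 0, 0.001], "rot": [0, 0, 0], "claw": 0},
    {"slide": [0, 0, 0.002], "rot": [0, 0, 0], "claw": 0},
    {"slide": [0, 0, 0.002], "rot": [0, 0, 0], "claw": 0}
  ]
}}

```text
clock: 24.5
eef_pos: [0.4217, 0.269, 0.0648]
tcp_rot: [1.0, 0.001, 0.0, 0.0]
contact_force: [-3.3, -2.8, 7.8]
finger_gap: 0.0545
grip_force: 65.1
```

Emit:
{"name": "move_arm", "arguments": {
  "commands": [
    {"slide": [0, 0, 0], "rot": [0, 0, 0], "claw": 0.6},
    {"slide": [0, 0, 0], "rot": [0, 0, 0], "claw": 0.8},
    {"slide": [0, 0, 0], "rot": [0, 0, 0], "claw": 1},
    {"slide": [0, 0, 0], "rot": [0, 0, 0], "claw": 1},
    {"slide": [0, 0, -0.08], "rot": [0, 0, 0], "claw": 1},
    {"slide": [0, 0, -0.2], "rot": [0, 0, 0], "claw": 1},
    {"slide": [0, 0, -0.34], "rot": [0, 0, 0], "claw": 1},
    {"slide": [0, 0, -0.46], "rot": [0, 0, 0], "claw": 1},
    {"slide": [0.1, -0.09, -0.46], "rot": [0, 0, -0.33], "claw": 1},
    {"slide": [0.2, -0.18, -0.46], "rot": [0, 0, -0.66], "claw": 1},
    {"slide": [0.299, -0.273, -0.46], "rot": [0, 0, -1], "claw": 1},
    {"slide": [0.299, -0.273, -0.46], "rot": [0, 0, -1], "claw": 1}
  ]
}}

```text
clock: 26.0
eef_pos: [0.5418, 0.3797, 0.2453]
tcp_rot: [0.965, 0.261, -0.001, 0.0]
contact_force: [0.1, -0.6, -0.3]
finger_gap: 0.0853
grip_force: 0.0
```

Emit:
{"name": "move_arm", "arguments": {
  "commands": [
    {"slide": [0, 0, 0], "rot": [0, 0, -0.33], "claw": 1},
    {"slide": [0, 0, 0], "rot": [0, 0, -0.66], "claw": 1},
    {"slide": [0, 0, 0], "rot": [0, 0, -1], "claw": 1},
    {"slide": [0, 0, 0], "rot": [0, 0, -1], "claw": 1},
    {"slide": [0, 0, 0], "rot": [0, 0, -1], "claw": 1}
  ]
}}

```text
clock: 26.62
eef_pos: [0.5402, 0.3781, 0.2479]
tcp_rot: [0.866, 0.5, 0.0, 0.0]
contact_force: [-0.6, 0.9, -0.3]
finger_gap: 0.0854
grip_force: 0.0
```

```bash
python3 - <<'E'
from h import *
snap("w9"); meas("w9"); plan((.5414,.3785,.057,67.4))
E
```

```text
w9 [281. 337.] outer rect [0.4212 0.2697] [0.0883 0.0855] 62.5 circ [0.4224 0.2696] 0.0599 mom 0.4317 0.2782 z 0.0483
w9 [517. 331.] outer rect [0.6452 0.1502] [0.063 0.064] 68.5 circ [0.645  0.1497] 0.0447 mom 0.6613 0.1553 z 0.0481
w9 tall [272. 108.] 3256 top circ [0.5518 0.4808] 0.02 mean [0.5519 0.4808] all rect [0.5518 0.4806] [0.046  0.0462] 85.7 ztop 0.101
w9 tall [322. 217.] 2713 top circ [0.5417 0.3792] 0.0199 mean [0.5421 0.38  ] all rect [0.5416 0.3791] [0.0465 0.046 ] 67.3 ztop 0.1011
w9 tall [  6. 235.] 342 top circ [0.2569 0.5203] 0.0186 mean [0.2654 0.516 ] all rect [0.2632 0.514 ] [0.037  0.0179] 45.1 ztop 0.0657
w9 tall [273. 367.] 3002 top circ [0.4207 0.2698] 0.0257 mean [0.4238 0.275 ] all rect [0.4229 0.275 ] [0.0452 0.054 ] 70.4 ztop 0.1087
t 26.68 at [0.5403 0.3782 0.2478] psi 60.0 gap 0.0854 q [ 0.44  0.26  1.53 -0.    1.35  0.96]
 slide [0.0022 0.002  0.477 ] rot [ 0.     -0.     -0.2466]
```

View pics/w9.png

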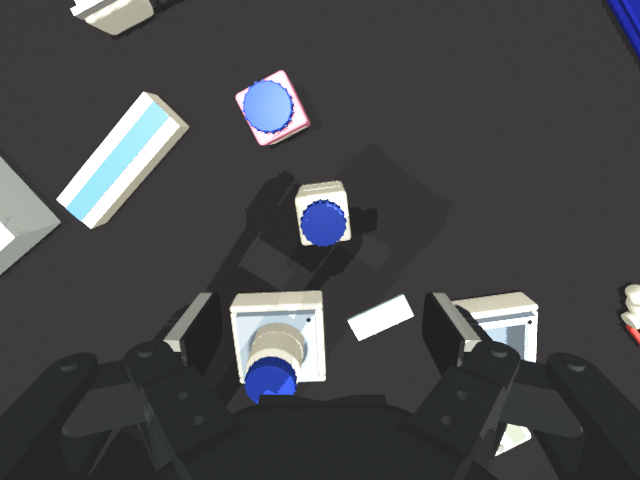

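The round bottle is seated, with its top at 0.1087 m. The off-white square bottle at (322,217) is measured at (0.5416, 0.379) and 67.3°; the pink one is above it at (272,108).

Emit:
{"name": "move_arm", "arguments": {
  "commands": [
    {"slide": [0.003, 0.002, 0.1], "rot": [0, 0, -0.245], "claw": 1},
    {"slide": [0.003, 0.002, 0.2], "rot": [0, 0, -0.245], "claw": 1},
    {"slide": [0.003, 0.002, 0.3], "rot": [0, 0, -0.245], "claw": 1},
    {"slide": [0.003, 0.002, 0.39], "rot": [0, 0, -0.245], "claw": 1},
    {"slide": [0.003, 0.002, 0.45], "rot": [0, 0, -0.245], "claw": 1},
    {"slide": [0.003, 0.002, 0.477], "rot": [0, 0, -0.245], "claw": 1},
    {"slide": [0.003, 0.002, 0.477], "rot": [0, 0, -0.245], "claw": 1},
    {"slide": [0.003, 0.002, 0.477], "rot": [0, 0, -0.245], "claw": 0.5},
    {"slide": [0.003, 0.002, 0.477], "rot": [0, 0, -0.245], "claw": 0.2},
    {"slide": [0.003, 0.002, 0.477], "rot": [0, 0, -0.245], "claw": 0},
    {"slide": [0.003, 0.002, 0.477], "rot": [0, 0, -0.245], "claw": 0},
    {"slide": [0.003, 0.002, 0.477], "rot": [0, 0, -0.245], "claw": 0}
  ]
}}

```text
clock: 28.18
eef_pos: [0.5426, 0.3795, 0.0584]
tcp_rot: [0.832, 0.555, 0.001, 0.0]
contact_force: [-1.0, 0.1, 5.2]
finger_gap: 0.0452
grip_force: 62.1
```

```bash
python3 -c "
from h import *
plan((.636,.142,.2,69.3))"
```

```text
t 28.18 at [0.5426 0.3795 0.0584] psi 67.48 gap 0.0452 q [0.44 0.49 1.62 0.   1.04 0.83]
 slide [-0.4584  0.4437 -0.3543] rot [ 0.0025 -0.003  -0.0606]
```

Emit:
{"name": "move_arm", "arguments": {
  "commands": [
    {"slide": [0, 0, -0.03], "rot": [0, 0, 0], "claw": 0},
    {"slide": [0, 0, -0.12], "rot": [0, 0, 0], "claw": 0},
    {"slide": [0, 0, -0.24], "rot": [0, 0, 0], "claw": 0},
    {"slide": [0, 0, -0.36], "rot": [0, 0, 0], "claw": 0},
    {"slide": [-0.08, 0.08, -0.4], "rot": [0, 0, 0], "claw": 0},
    {"slide": [-0.17, 0.16, -0.4], "rot": [0, 0, 0], "claw": 0},
    {"slide": [-0.26, 0.25, -0.4], "rot": [0, 0, -0.03], "claw": 0},
    {"slide": [-0.35, 0.34, -0.4], "rot": [0, 0, -0.06], "claw": 0},
    {"slide": [-0.43, 0.42, -0.4], "rot": [0, 0, -0.06], "claw": 0},
    {"slide": [-0.5, 0.444, -0.4], "rot": [0, 0, -0.06], "claw": 0},
    {"slide": [-0.56, 0.444, -0.4], "rot": [0, 0, -0.06], "claw": 0},
    {"slide": [-0.56, 0.444, -0.4], "rot": [0, 0, -0.06], "claw": 0}
  ]
}}

```text
clock: 29.68
eef_pos: [0.6191, 0.1031, 0.2166]
tcp_rot: [0.823, 0.568, -0.0, -0.0]
contact_force: [0.6, 0.2, -1.5]
finger_gap: 0.0454
grip_force: 62.0
```

```bash
python3 - <<'E'
from h import *
snap("w10"); meas("w10"); plan((.636,.142,.2,69.3))
E
```

```text
w10 [624.  83.] outer rect [0.8919 0.1092] [0.0105 0.1624] 2.7 circ [0.8881 0.109 ] 0.0813 mom 0.8912 0.1192 z 0.0488
w10 [ 54. 124.] outer rect [0.4271 0.2649] [0.087 0.079] 61.3 circ [0.4261 0.2645] 0.0575 mom 0.4369 0.2583 z 0.0481
w10 [323. 169.] outer rect [0.6351 0.143 ] [0.0763 0.0762] 68.4 circ [0.6354 0.143 ] 0.0532 mom 0.6351 0.1431 z 0.0483
w10 [323. 169.]  well rect [0.6354 0.1433] [0.0571 0.0565] 67.8 circ [0.6355 0.1432] 0.0387 mom 0.6353 0.1434 z 0.0483
w10 tall [633.  34.] 955 top circ [0.8892 0.1575] 0.0257 mean [0.8888 0.1644] all rect [0.8899 0.1468] [0.005  0.0757] 3.1 ztop 0.0703
w10 tall [ 23. 124.] 3281 top circ [0.4311 0.2612] 0.0197 mean [0.4389 0.2575] all rect [0.4347 0.2611] [0.0554 0.0261] 61.3 ztop 0.0969
t 29.73 at [0.6194 0.104  0.2168] psi 69.25 gap 0.0454 q [-0.01  0.22  1.64  0.    1.28  0.35]
 slide [0.1035 0.0052 0.0421] rot [-0.0011 -0.0005 -0.0018]
```

View pics/w10.png

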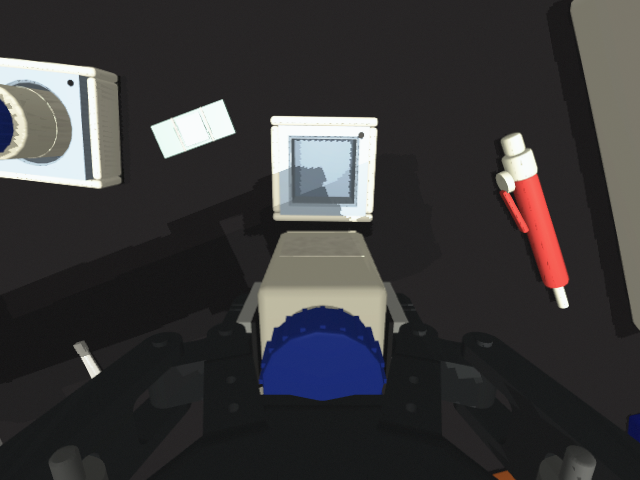

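The square well is at (323,170) and measures (0.6353, 0.1432) at 68.2°. I'll move over it and lower the bottle.

Emit:
{"name": "move_arm", "arguments": {
  "commands": [
    {"slide": [0.05, 0.001, 0], "rot": [0, 0, 0.035], "claw": 0},
    {"slide": [0.095, 0.003, 0], "rot": [0, 0, 0.035], "claw": 0},
    {"slide": [0.107, 0.003, 0], "rot": [0, 0, 0.035], "claw": 0},
    {"slide": [0.107, 0.003, 0.07], "rot": [0, 0, 0.035], "claw": 0},
    {"slide": [0.107, 0.003, 0.14], "rot": [0, 0, 0.035], "claw": 0},
    {"slide": [0.107, 0.003, 0.2], "rot": [0, 0, 0.035], "claw": 0},
    {"slide": [0.107, 0.003, 0.23], "rot": [0, 0, 0.035], "claw": 0},
    {"slide": [0.107, 0.003, 0.23], "rot": [0, 0, 0.035], "claw": 0}
  ]
}}

```text
clock: 30.72
eef_pos: [0.6359, 0.1438, 0.1241]
tcp_rot: [0.828, 0.561, -0.001, -0.0]
contact_force: [-0.2, -0.2, -2.3]
finger_gap: 0.045
grip_force: 62.0
```

```bash
python3 -c "
from h import *
plan((.6356,.1438,.0664,68.2))"
```

```text
t 30.73 at [0.6359 0.1438 0.1241] psi 68.25 gap 0.045 q [ 0.05  0.38  1.63 -0.    1.14  0.43]
 slide [-1.000e-04 -4.000e-04  1.443e-01] rot [-0.003   0.0015  0.0018]
```

Emit:
{"name": "move_arm", "arguments": {
  "commands": [
    {"slide": [0, 0, 0.025], "rot": [0, 0, 0], "claw": 0},
    {"slide": [0, 0, 0.05], "rot": [0, 0, 0], "claw": 0},
    {"slide": [0, 0, 0.075], "rot": [0, 0, 0], "claw": 0},
    {"slide": [0, 0, 0.1], "rot": [0, 0, 0], "claw": 0},
    {"slide": [0, 0, 0.12], "rot": [0, 0, 0], "claw": 0},
    {"slide": [0, 0, 0.135], "rot": [0, 0, 0], "claw": 0},
    {"slide": [0, 0, 0.142], "rot": [0, 0, 0], "claw": 0},
    {"slide": [0, 0, 0.144], "rot": [0, 0, 0], "claw": 0},
    {"slide": [0, 0, 0.144], "rot": [0, 0, 0], "claw": 0}
  ]
}}

```text
clock: 31.85
eef_pos: [0.6366, 0.1437, 0.0676]
tcp_rot: [0.828, 0.561, 0.0, 0.0]
contact_force: [0.5, 0.5, -0.7]
finger_gap: 0.0453
grip_force: 62.0
```

Emit:
{"name": "move_arm", "arguments": {
  "commands": [
    {"slide": [0, 0, 0.001], "rot": [0, 0, 0], "claw": 0},
    {"slide": [0, 0, 0.002], "rot": [0, 0, 0], "claw": 0},
    {"slide": [0, 0, 0.002], "rot": [0, 0, 0], "claw": 0}
  ]
}}

```text
clock: 32.22
eef_pos: [0.6364, 0.1437, 0.0665]
tcp_rot: [0.828, 0.561, 0.0, 0.0]
contact_force: [-0.2, 0.0, -1.7]
finger_gap: 0.0455
grip_force: 62.0
```

Emit:
{"name": "move_arm", "arguments": {
  "commands": [
    {"slide": [0, 0, 0.001], "rot": [0, 0, 0], "claw": 0},
    {"slide": [0, 0, 0.002], "rot": [0, 0, 0], "claw": 0},
    {"slide": [0, 0, 0.002], "rot": [0, 0, 0], "claw": 0}
  ]
}}

```text
clock: 32.6
eef_pos: [0.6364, 0.1437, 0.0664]
tcp_rot: [0.828, 0.561, -0.0, -0.0]
contact_force: [-3.8, -0.0, 4.2]
finger_gap: 0.0453
grip_force: 62.6
```

Contact with the floor. I'll release, rise and back off for a final check.

Emit:
{"name": "move_arm", "arguments": {
  "commands": [
    {"slide": [0, 0, 0], "rot": [0, 0, 0], "claw": 0.6},
    {"slide": [0, 0, 0], "rot": [0, 0, 0], "claw": 0.8},
    {"slide": [0, 0, 0], "rot": [0, 0, 0], "claw": 1},
    {"slide": [0, 0, 0], "rot": [0, 0, 0], "claw": 1},
    {"slide": [0, 0, -0.08], "rot": [0, 0, 0], "claw": 1},
    {"slide": [0, 0, -0.2], "rot": [0, 0, 0], "claw": 1},
    {"slide": [0, 0, -0.34], "rot": [0, 0, 0], "claw": 1},
    {"slide": [0, 0, -0.5], "rot": [0, 0, 0], "claw": 1},
    {"slide": [-0.15, 0, -0.6], "rot": [0, 0, 0], "claw": 1},
    {"slide": [-0.3, -0.1, -0.6], "rot": [0, 0, 0], "claw": 1},
    {"slide": [-0.4, -0.2, -0.6], "rot": [0, 0, 0], "claw": 1},
    {"slide": [-0.4, -0.2, -0.6], "rot": [0, 0, 0], "claw": 1}
  ]
}}

```text
clock: 34.1
eef_pos: [0.5001, 0.0238, 0.3052]
tcp_rot: [0.828, 0.56, -0.0, -0.0]
contact_force: [-0.1, -0.1, -0.2]
finger_gap: 0.085
grip_force: 0.0
```

```bash
python3 - <<'E'
from h import *
snap("w11"); meas("w11"); plan()
p,d=capture("scene"); cv2.imwrite("pics/end.png",p[:,:,::-1])
E
```

```text
w11 [163.  38.] outer rect [0.413  0.2524] [0.0542 0.0886] 63.7 circ [0.4136 0.2534] 0.0507 mom 0.4127 0.241 z 0.0481
w11 [391.  56.] outer rect [0.6353 0.143 ] [0.0768 0.0772] 68.4 circ [0.635  0.1427] 0.0536 mom 0.6215 0.1363 z 0.0483
w11 [334. 301.] outer rect [ 0.4628 -0.1088] [0.0924 0.0648] 0.6 circ [ 0.463  -0.1095] 0.0559 mom 0.4676 -0.097 z 0.0483
w11 tall [146.  14.] 1867 top circ [0.4143 0.2574] 0.0207 mean [0.4146 0.2514] all rect [0.4193 0.2514] [0.0224 0.0526] 83.7 ztop 0.1082
w11 tall [409.  37.] 3272 top circ [0.6359 0.1433] 0.0202 mean [0.6353 0.1433] all rect [0.6358 0.143 ] [0.0462 0.0462] 67.6 ztop 0.1091
w11 tall [333. 322.] 2039 top circ [ 0.4621 -0.1081] 0.0155 mean [ 0.4626 -0.1061] all rect [ 0.4622 -0.1071] [0.0621 0.0324] 0.6 ztop 0.1085
w11 tall [ 11. 369.] 1668 top circ [ 0.0463 -0.0328] 0.0385 mean [ 0.0562 -0.0337] all rect [ 0.0529 -0.0238] [0.1067 0.027 ] 64.5 ztop 0.0929
t 34.15 at [0.501  0.0239 0.3058] psi 68.14 gap 0.0857 q [-0.18 -0.16  1.86 -0.    1.44  0.2 ]
```

View pics/end.png

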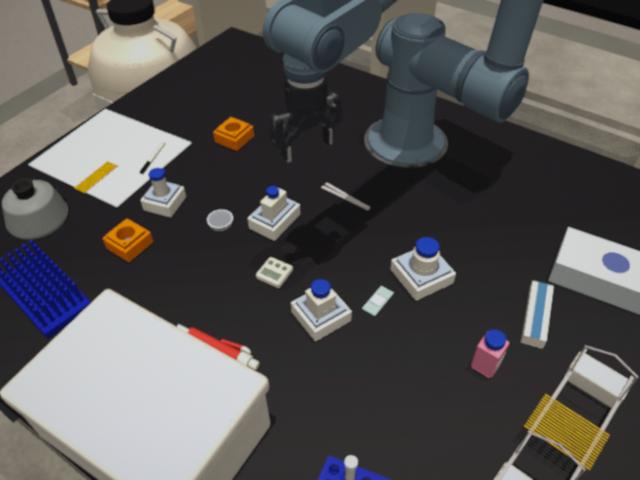

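All four vessels stand in their wells: tube (162,185), oblong (272,208), round (426,262) and square (321,303). Their tops measure about 0.108–0.109 m. The dish (220,219) and chamber (378,300) have not moved.

```bash
python3 -c "
from h import job
print(job.sign_off())"
```

```text
the job is handed in; nothing more can be done
None
```

All four vessels are standing cap up on the floors of their matching cooling blocks and released, the dish and counting chamber are where they were, and the job was handed in at about 34 s.

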